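# Swap the fridge data logger in its slanted reader dock

### The job

The data logger in the slanted reader dock has been read: first draw it out and stand it fully down in the one empty slot of the upright rack, then take the other, identical logger from the rack and slide it fully home in the dock. Either way round will do for both. Leave the round-headed key fob in its slot, do not push the carton, the jar or the bottle out of place or knock them over, and let go of everything.

Things in the scene. Friction and masses are not known exactly. Their poses are not given: they have to be found in the camera images.
- dock: reader dock, fixed to the desk: a black base plate 140 x 90 x 14 mm carrying a grey block that leans 29 degrees back from vertical between two cheeks 74 mm high. Origin: on the desk, 50 mm in front (-x) of the centre of the base plate; x points to its rear, y to its left; the well opens upward and towards its front (-x).
- dock_well: the leaning grey block of the dock, 44 (x) x 60 (y) x 72 mm (z), with one close-fitting blind well of 16.5 (x) x 32.5 mm (y), 60 mm deep, opening on its +z face with a 2 mm chamfer. Origin: centre of its underside, 75 mm in x and 30 mm in z from the dock's origin; z is the well's axis, pointing out of the mouth, leaning 29 degrees (0.5 rad) from vertical towards the dock's -x.
- dock_mouth (a point): centre of the well's mouth, in the plane of the block's top face (axes as the block)
- dock_floor (a point): centre of the well's floor, 60 mm below the mouth along the well's axis; the foot of a logger that is fully home rests here
- rack: aluminium rack block, fixed to the desk, 190 (x) x 70 (y) x 62 mm (z), with three equal upright blind slots of 16.5 (x) x 32.5 mm (y), 50 mm deep (floors 12 mm above the desk), 2 mm chamfer, in a row along its x at -60, 0 and +60 mm. Two are occupied at the start, by the other logger and the fob in any order; one is empty. Origin: centre of its underside.
- rack_slot0 (a point): centre of the mouth of the slot at x = -60 mm, on the rack's top face
- rack_slot1 (a point): centre of the mouth of the middle slot
- rack_slot2 (a point): centre of the mouth of the slot at x = +60 mm
- tag: small paper tag, 16 x 11 mm and flat, stuck on the rack's top face beside the empty slot. Origin: not on the tag itself but at the centre of the mouth of the empty slot; the tag lies 27 mm from it in the rack's +y.
- used_logger: data logger, a flat white plastic stick, 14 mm thick (its x) by 30 mm wide (its y) by 125 mm long (its z), 60 g; the lowest 12 mm tapers to a foot of 10 x 26 mm; a small dark screen (look only) near the top of the -x face. Origin: centre of the foot's underside; z runs up along the stick. At the start it is in the dock's well, fully home, 65 mm of it standing out along the well's axis.
- fresh_logger: data logger, a flat white plastic stick, 14 mm thick (its x) by 30 mm wide (its y) by 125 mm long (its z), 60 g; the lowest 12 mm tapers to a foot of 10 x 26 mm; a small dark screen (look only) near the top of the -x face. Origin: centre of the foot's underside; z runs up along the stick. At the start it stands in one of the rack's slots, 75 mm of it above the rack.
- fob: bystander: white key fob standing in one of the rack's slots: a 14 x 30 mm blade with a disc head 40 mm across and 14 mm thick, 95 mm long in all, so shorter than a logger. Origin: centre of its underside.
- carton: bystander: upright medicine carton with a green band, 50 x 30 x 110 mm, standing loose on the desk between dock and rack. Origin: centre of its underside.
- jar: bystander: small amber jar, 44 mm across and 75 mm high, loose on the desk on the robot's side. Origin: centre of its underside.
- flask: bystander: white bottle with a blue label, 60 mm across and 170 mm high, loose on the desk beyond dock and rack. Origin: centre of its underside.
There are look-alikes about, which are no part of the job. What is shaped like the used_logger but red is not meant.

How it is judged:
On the way, in this order (a step that is already met when the one before it is completed fails the run):
1. the used logger stands fully down in a slot of the rack (z of used_logger in the frame of rack between 0.006 and 0.017 m and y of used_logger in the frame of rack between -0.006 and 0.006 m and x of used_logger in the frame of rack between -0.07 and 0.07 m and angle between used_logger's own z axis and vertical below 0.12 rad), for 0.2 s.
2. the fresh logger is fully home in the dock's well (distance between fresh_logger and dock_floor below 0.005 m and angle between the z axis of fresh_logger and the z axis of dock_well, either way round below 0.08 rad), for 0.2 s.
At the end, for the whole second after the job is handed in: The fresh logger's foot is within 5 mm of the well's floor with its axis within 0.08 rad of the well's; the used logger stands in a rack slot, foot within 5 mm of the slot's floor height and within 6 mm of the row's centre line, within 0.12 rad of upright; both are at rest (all of step 1 and all of step 2 and linear speed of each of used_logger, fresh_logger below 0.02 m/s); the robot touches nothing.
It fails at once if the fob is pulled out of its slot or moved more than 25 mm (distance of fob from where it was at the start of the episode above 0.025 m).
It fails at once if the carton is pushed more than 30 mm or knocked over (distance of carton from where it was at the start of the episode above 0.03 m or angle between carton's own z axis and vertical above 0.4 rad).
It fails at once if the jar is pushed more than 30 mm or knocked over (distance of jar from where it was at the start of the episode above 0.03 m or angle between jar's own z axis and vertical above 0.4 rad).
It fails at once if the bottle is pushed more than 30 mm or knocked over (distance of flask from where it was at the start of the episode above 0.03 m or angle between flask's own z axis and vertical above 0.4 rad).
It also fails if it takes over 70 s, if anything falls off the work surface, if the arm or the gripper's body presses on something with over 40 N, if the wrist force passes 120 N, or if a joint passes its speed limit or range.

### The arm

A 6-joint arm with a two-finger parallel gripper is mounted at the origin on the work surface. World frame = base frame: x ahead of the robot, y to its left, z up, the work surface at z = 0. Lengths are in m, angles in rad, forces in N, time in s.
With the tool pointing down it reaches from about 0.325 to 0.775 m from the base axis. Payload 9.3 kg.
Tool frame: the origin (TCP) lies midway between the tips of the shut fingers; the grasp point (between the pads) lies 19 mm behind it; z points along the fingers, y is the line along which they close (so a half turn about z gives the same grasp; the last joint's range is limited). The gripper opens to 85 mm and grips with 20 to 120 N. Pads are 22 mm wide; open, the fingers measure 114 mm over their backs; the gripper's body (76 mm by 85 mm) begins 54 mm behind the grasp point. The pads swing forward as they close: fully open they stand 13 mm farther back than shut.
Start: joints at [-1.405, 0.259, 0.021, 1.334, 0, 1.418], TCP at [0.172, -0.522, 0.231] pointing down, gripper open.
Joint ranges: [-3.04, 3.04], [-0.91, 1.82], [-1.04, 1.36], [-1.92, 1.95], [-1.52, 1.45], [-3.14, 3.14]. Speed limits (rad/s): [2.22, 2.22, 2.79, 3.14, 3.14, 3.14].

### API

Orientations are given as a unit quaternion [w, x, y, z].
In Python, from station import env gives the robot as it stands. The module is installed in compiled form; this text tells all that it offers.
- The arm moves only by the shell command python3 -m inch 'ROWS' [FORCE]. ROWS is JSON, a list that holds one entry, the list of rows, each a list of 5 numbers: the opening, from -1 (shut) to 1 (fully open), then the shift along the tool's x, y, z as a fraction of full scale, then the turn about the tool's z as a fraction of full scale. A call has 1 to 12 rows; each row shifts and turns the commanded pose from where the row before left it, along the tool's axes as they then stand; what a row does not reach is not made up. Full scale, the value 1, is 25 mm for a shift and 4 degrees for a turn. A row lasts 1/10 s, in which the tool goes at most 50 mm and 8.59 degrees, less where a joint would pass 70% of its speed; a pose out of reach is approached as far as the arm can. A call with a number of a shift or a turn outside -1 to 1 is refused whole. A call with a gripper value outside its range is refused whole. The fingers move at their own pace and stop on an object; FORCE is the grip in N (left out, the last holds). Time passes only in rows, so rows that do not move let the fingers close. It gives the time, the measured TCP pose, the force, the opening and the grip force at its end, in the units of the state.
- env.sense(): the state, without advancing time (a new reading comes with each control period).
- env.snapshot(name): name is "scene" or "top" or "wrist"; returns (picture, depth): 480x640x3 uint8, blue, green, red; 480x640 float32, m along the optical axis (not along the pixel's ray), 0 where there is no reading.
- env.camera_params(name): a dict with "fx", "fy", "cx", "cy" (pixels), "world_to_cam" (4x4, takes a point from world to camera coordinates); the wrist camera has in their place "hand_eye" (4x4, takes a point from camera to tool coordinates, whose origin is the TCP and whose axes are the flange's). Camera axes: x right, y down, z forward; pixel columns grow to the right and rows downward; lengths in m; the calibration is good to about 2 mm. A picture is of the moment at which its call begins: read the wrist's pose just before it. camera_params takes no time and is no camera call.
- env.sign_off(): hands the job in; it is judged then, once.
Trained networks look in the newest picture that a camera, given by its name, has taken for a name from the list of things; names that differ only in an ending like _2 or _b are one class to them, and where a whole thing is asked for, a point or a joint stands for the part that bears it (a point fixed in the world has none). Each returns a list of dicts, best first, with "score" (0 to 1); they miss things now and then, are a little off and sometimes report something else, mostly with a low value. They report only what shows in the picture. A call takes as long as a camera call. They do not tell look-alikes from the thing itself.
- env.spot_in(camera, target): "xy" ([column, row] in pixels, amid what is visible of it).
- env.trace(camera, target): "mask" (480x640 bool, what is visible of it) and "xy" ([column, row] in pixels, amid what is visible of it).
The state is a dict: "time_s": time; "joint_positions": joint angles; "qd": joint speeds; "tau": joint torques, N m; "ee_pos": TCP position; "tcp_rot": TCP orientation; "ft_force": force on the tool from outside, world axes, zero at the start; "torque": the same for the moment, N m; "gripper_width": opening from 0.0 (shut) to 1.0 (fully open); "grip_force": force on a finger pad.
Only numpy, scipy, OpenCV 4.12 (cv2) and the standard library are available. Lean on these libraries where they do the work, as an engineer would, in place of code of your own. Each camera call takes 0.05 s, during which the arm holds its last target. There are 200 camera calls.

## Working session

There is one attempt and no reset: what is moved stays moved. The work goes in short steps, Python scripts to look and compute and a shell command to move; the robot and the scene stay as the last step left them, time stands still between calls to the robot, and variables do not carry over. Pictures are saved under pics/ and viewed, at most 10 in all, crops included, and the job is handed in when it is done.

```bash
mkdir -p pics; cat > h.py <<'E'
import numpy as np, cv2
from station import env
from scipy.spatial.transform import Rotation as R
def rot(q): return R.from_quat([q[1],q[2],q[3],q[0]]).as_matrix()
def pts(cam,depth,mask=None):
    p=env.camera_params(cam)
    ok=depth>0
    if mask is not None: ok&=mask
    v,u=np.nonzero(ok); z=depth[v,u]
    c=np.stack([(u-p['cx'])/p['fx']*z,(v-p['cy'])/p['fy']*z,z],1)
    if cam=='wrist':
        s=env.sense(); T=np.array(p['hand_eye']); c=c@T[:3,:3].T+T[:3,3]
        return c@rot(s['tcp_rot']).T+np.array(s['ee_pos'])
    W=np.linalg.inv(np.array(p['world_to_cam'])); return c@W[:3,:3].T+W[:3,3]
E
python3 - <<'E'
from h import *
for c in ['scene','top']:
    im,d=env.snapshot(c); cv2.imwrite(f'pics/{c}0.png',im); np.save(f'{c}_d.npy',d)
    for n in ['dock','dock_well','rack','tag','used_logger','fresh_logger','fob','carton','jar','flask']:
        r=env.trace(c,n)
        for k in r[:4]:
            P=pts(c,d,k['mask'])
            if len(P)==0: print(c,n,k['xy'],'nopts');continue
            print(c,n,np.round(k['score'],2),np.round(k['xy']),k['mask'].sum(),np.round(np.median(P,0),3),np.round(np.percentile(P,2,axis=0),3),np.round(np.percentile(P,98,axis=0),3))
print(env.sense())
print(env.camera_params('wrist'))
E
```

```text
scene dock 0.8 [292. 221.] 3606 [ 0.585 -0.129  0.041] [ 0.502 -0.202  0.001] [ 0.637 -0.103  0.101]
scene dock 0.66 [326. 265.] 1843 [0.602 0.009 0.074] [ 0.575 -0.019  0.004] [0.623 0.016 0.111]
scene dock 0.45 [452. 332.] 627 [0.528 0.233 0.093] [0.514 0.215 0.061] [0.534 0.248 0.107]
scene dock_well 0.92 [290. 201.] 941 [ 0.581 -0.147  0.084] [ 0.546 -0.19   0.044] [ 0.604 -0.12   0.103]
scene rack 0.84 [447. 364.] 5676 [0.545 0.246 0.06 ] [0.433 0.183 0.002] [0.622 0.285 0.064]
scene rack 0.57 [210. 280.] 2684 [ 0.779 -0.041  0.095] [ 0.75  -0.067  0.008] [ 0.803 -0.03   0.17 ]
scene rack 0.24 [489. 330.] 81 [0.459 0.239 0.062] [0.449 0.232 0.058] [0.467 0.246 0.065]
scene tag 0.59 [487. 330.] 63 [0.459 0.239 0.062] [0.451 0.233 0.059] [0.466 0.244 0.065]
scene tag 0.55 [447. 365.] 5495 [0.545 0.247 0.06 ] [0.434 0.183 0.004] [0.622 0.285 0.064]
scene used_logger 0.68 [220. 191.] 883 [ 0.657 -0.321  0.012] [ 0.614 -0.374 -0.001] [ 0.7   -0.272  0.016]
scene used_logger 0.62 [310. 179.] 598 [ 0.545 -0.139  0.121] [ 0.468 -0.296 -0.001] [ 0.566 -0.127  0.151]
scene fresh_logger 0.
[... 1999 characters left out ...]
-4.46082920e-06,  9.87320399e-01,  1.58740131e-01,  1.13252192e-05]), 'ft_force': array([-0.52428342,  0.13389455, -0.30384902]), 'torque': array([-0.00400728,  0.00196837, -0.03917365]), 'grip_force': 0.0, 'gripper_width': 1.0027419295493718}
{'fx': 422.0311391343556, 'fy': 422.0311391343556, 'cx': 318.57914501309097, 'cy': 241.29222255455463, 'hand_eye': array([[ 4.99060215e-04, -9.65338698e-01, -2.60999903e-01,
         6.59021662e-02],
       [ 9.99999833e-01,  4.05286609e-04,  4.13108523e-04,
         1.06897720e-03],
       [-2.93009878e-04, -2.61000065e-01,  9.65338739e-01,
        -1.42492498e-01],
       [ 0.00000000e+00,  0.00000000e+00,  0.00000000e+00,
         1.00000000e+00]])}
```

View pics/scene0.png

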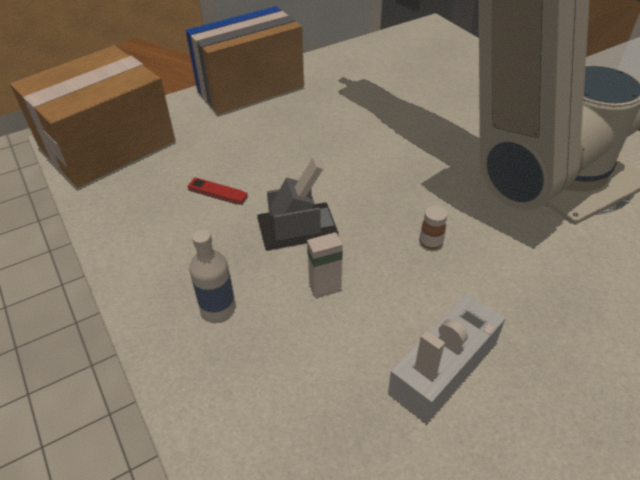

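View pics/top0.png

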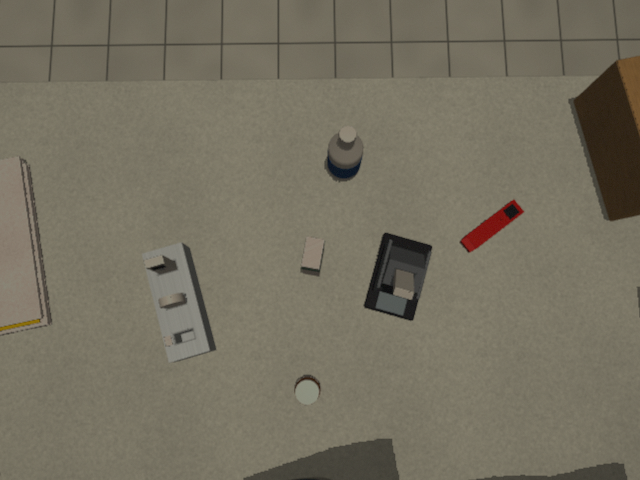

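Scene picture: the white logger stands in the dock at (308,178), the red look-alike lies at (218,190), the fresh logger is at (430,355), the fob at (454,332) and the empty slot with its tag at (480,322). In the top picture the logger candidates are white in the dock (404,283), red flat on the desk (493,228) and white in the rack (155,262). The first is the used one because it is in the dock and white, and the last is the fresh one because it is in the rack and taller than the round fob at (172,299). Next I confirm this in a crop and fit the frames.

```bash
cat > fit.py <<'E'
from h import *
d={c:np.load(f'{c}_d.npy') for c in ['scene','top']}
def rect(P):
    (c,(w,h),a)=cv2.minAreaRect((P[:,:2]*1000).astype(np.float32)); return np.round(c,1),round(w,1),round(h,1),round(a,2)
for c in d:
    P=pts(c,d[c])
    b=lambda x0,x1,y0,y1,z0,z1:P[(P[:,0]>x0)&(P[:,0]<x1)&(P[:,1]>y0)&(P[:,1]<y1)&(P[:,2]>z0)&(P[:,2]<z1)]
    A=b(.40,.65,.14,.32,.055,.068);print(c,'rack',len(A),rect(A),np.median(A[:,2]))
    A=b(.47,.67,-.23,-.08,.008,.022);print(c,'base',len(A),rect(A),np.median(A[:,2]))
    A=b(.45,.6,-.19,-.10,.110,.17);print(c,'log',len(A),rect(A),A.mean(0))
    A=b(.54,.63,.2,.29,.128,.15);print(c,'freshtop',len(A),rect(A),A.mean(0),np.median(A[:,2]))
    A=b(.47,.55,.19,.27,.08,.115);print(c,'fob',len(A),rect(A),A.mean(0))
    A=b(.55,.64,-.04,.03,.10,.12);print(c,'carton',rect(A))
E
python3 - <<'E'
import fit, cv2, numpy as np
a=cv2.imread('pics/top0.png'); s=cv2.imread('pics/scene0.png')
z=lambda i,x,y:cv2.resize(i[y:y+130,x:x+130],(390,390),interpolation=cv2.INTER_CUBIC)
cv2.imwrite('pics/crop.png',np.hstack([z(a,335,215),z(s,390,270)]))
E
```

```text
scene rack 3931 (array([523.6, 229. ]), 192.7, 71.4, 15.62) 0.06109983929090179
scene base 1252 (array([ 567.5, -152.8]), 92.9, 140.9, 72.66) 0.013325344772007641
scene log 417 (array([ 537.9, -143.8]), 33.5, 37.5, 73.63) [ 0.53938158 -0.14012742  0.13260627]
scene freshtop 288 (array([581.4, 245.3]), 15.9, 30.9, 14.26) [0.58264379 0.24636257 0.13500507] 0.13583318329004296
scene fob 482 (array([523.8, 229.1]), 16.0, 40.4, 16.3) [0.52597276 0.23193789 0.09656959]
scene carton (array([596.7,  -2.4]), 33.0, 50.0, 79.88)
top rack 3949 (array([522.8, 229. ]), 190.9, 71.2, 15.9) 0.0628254562002708
top base 1873 (array([ 566.3, -153.8]), 90.1, 140.3, 73.39) 0.014710103009712538
top log 420 (array([ 537.3, -145.3]), 30.4, 37.6, 72.61) [ 0.53549085 -0.14404025  0.1382598 ]
top freshtop 205 (array([579.9, 244.6]), 15.2, 29.7, 14.51) [0.57946578 0.24405204 0.13681785] 0.13739214710978176
top fob 267 (array([522.4, 228.7]), 14.8, 40.0, 16.05) [0.52212402 0.22592661 0.1014472 ]
top carton (array([595.5,  -3.2]), 30.0, 50.6, 79.09)
```

View pics/crop.png

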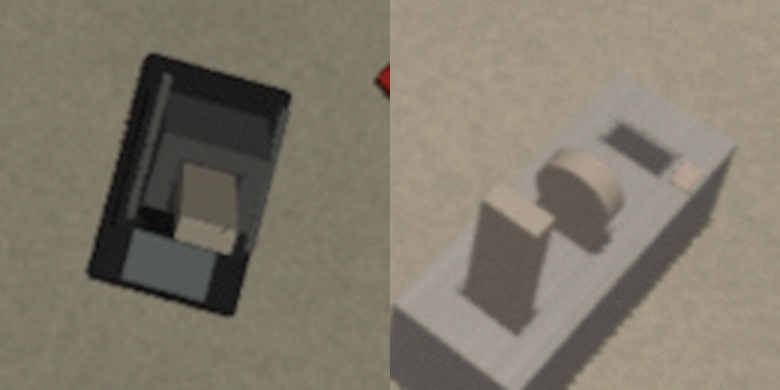

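The crop confirms it: the white logger leans in the dock's well (crop 205,205), the fresh logger stands far left in the rack (510,250), the fob is in the middle (580,200), and the empty slot is at (635,150) with its tag at (685,175).

Fits:
- Rack: centre (523,229) mm, yaw 15.7°, empty slot at (465.3,212.8), fresh logger at (580.9,245.2).
- Dock: yaw −17°, mouth at (557.4,−150.4,93).

```bash
cat > go.py <<'E'
import sys
from h import *
# usage: go.py x y z(mm TCP) yaw(deg): rows-units needed
def go(x,y,z,yaw):
    s=env.sense(); M=rot(s['tcp_rot']); p=np.array(s['ee_pos'])*1000
    cur=np.degrees(np.arctan2(M[1,0],M[0,0])); turn=-(yaw-cur)
    a=np.radians(yaw); X=np.array([np.cos(a),np.sin(a),0]);Y=np.array([np.sin(a),-np.cos(a),0])
    dd=np.array([x,y,z])-p
    print('t',round(s['time_s'],2),'p',np.round(p,1),'yaw',round(cur,2),'tilt',np.round(M[:,2],3),'w',round(s['gripper_width'],3),'gf',round(s['grip_force'],1),'f',np.round(s['ft_force'],1))
    print('turn units',round(turn/4,2),'then units x,y,z',np.round(np.array([dd@X,dd@Y,-dd[2]])/25,2))
go(*map(float,sys.argv[1:]))
E
python3 -m inch '[[[1,0,0,0,1],[1,0,0,0,1],[1,0,0,0,1],[1,0,0,0,1],[1,0,0,0,1],[1,0,0,0,1],[1,0,0,0,1],[1,0,0,0,1],[1,0,0,0,0.82],[1,0,0,0,0]]]'
python3 -m inch '[[[1,0.5,-1,0,0],[1,0.5,-1,0,0],[1,0.5,-1,0,0],[1,0.5,-1,0,0],[1,0.5,-1,0,0],[1,0.5,-1,0,0],[1,0.5,-1,0,0],[1,0.5,-1,0,0],[1,0.5,-1,0,0],[1,0.5,-1,0,0],[1,0.5,-1,0,0],[1,0.5,-1,0,0]]]'
python3 -m inch '[[[1,0.5,-1,0,0],[1,0.5,-1,0,0],[1,0.5,-1,0,0],[1,0.5,-1,0,0],[1,0.5,-1,0,0],[1,0.5,-1,0,0],[1,0,0,0,0],[1,0,0,0,0]]]'
python3 go.py 538.9 -144.7 109 -17
```

```text
time_s: 2.1
ee_pos: [0.1724, -0.5223, 0.2313]
tcp_rot: [-0.0, 0.989, -0.148, 0.0]
ft_force: [0.2, -0.4, -1.2]
gripper_width: 1.0
grip_force: 0.0
time_s: 3.3
ee_pos: [0.4043, -0.2784, 0.2314]
tcp_rot: [0.0, 0.989, -0.147, 0.0]
ft_force: [0.1, -0.5, 0.4]
gripper_width: 1.0
grip_force: 0.0
time_s: 4.1
ee_pos: [0.5193, -0.1574, 0.2311]
tcp_rot: [0.0, 0.989, -0.147, -0.0]
ft_force: [-0.4, 0.3, -0.4]
gripper_width: 0.995
grip_force: 0.0
t 4.1 p [ 519.3 -157.4  231.1] yaw -16.86 tilt [-0.  0. -1.] w 0.995 gf 0.0 f [-0.4  0.3 -0.4]
turn units 0.04 then units x,y,z [ 0.6  -0.72  4.88]
```

```bash
python3 -m inch '[[[1,0.6,-0.72,0,0.04],[1,0,0,0.98,0],[1,0,0,0.98,0],[1,0,0,0.98,0],[1,0,0,0.98,0],[1,0,0,0.98,0],[1,0,0,0,0],[1,0,0,0,0]]]'
python3 -m inch '[[[-1,0,0,0,0],[-1,0,0,0,0],[-1,0,0,0,0],[-1,0,0,0,0],[-1,0,0,0,0],[-1,0,0,0,0],[-1,0,0,0,0],[-1,0,0,0,0]]]' 25
python3 go.py 538.9 -144.7 109 -17
```

```text
time_s: 4.9
ee_pos: [0.5385, -0.1457, 0.1093]
tcp_rot: [0.0, 0.989, -0.15, -0.0]
ft_force: [0.3, -0.0, 1.5]
gripper_width: 1.001
grip_force: 0.0
time_s: 5.7
ee_pos: [0.539, -0.1453, 0.1093]
tcp_rot: [0.0, 0.989, -0.149, 0.0]
ft_force: [-2.8, -2.3, 5.3]
gripper_width: 0.349
grip_force: 29.0
t 5.7 p [ 539.  -145.3  109.3] yaw -17.18 tilt [ 0.001 -0.001 -1.   ] w 0.349 gf 29.0 f [-2.8 -2.3  5.3]
turn units -0.04 then units x,y,z [-0.01 -0.02  0.01]
```

```bash
python3 -m inch '[[[-1,-0.24,0,-0.44,0],[-1,-0.24,0,-0.44,0],[-1,-0.24,0,-0.44,0],[-1,-0.24,0,-0.44,0],[-1,-0.24,0,-0.44,0],[-1,-0.24,0,-0.44,0],[-1,-0.24,0,-0.44,0],[-1,0,0,-1,0],[-1,0,0,-1,0],[-1,0,0,0,0],[-1,0,0,0,0]]]'
cat > tilt.py <<'E'
from h import *
import sys
# points around the held logger, in tool-aligned frame about grasp point (mm); fit tilt in tool xz
s=env.sense(); M=rot(s['tcp_rot']); g=np.array(s['ee_pos'])-M[:,2]*.019
for c in sys.argv[2:]:
    im,d=env.snapshot(c); cv2.imwrite(f'pics/{sys.argv[1]}_{c}.png',im)
    for k in env.trace(c,'used_logger')[:3]:
        P=(pts(c,d,k['mask'])-g)@M*1000
        n=len(P); P=P[(np.abs(P[:,1])<22)&(np.abs(P[:,0])<90)&(np.abs(P[:,2])<125)]
        if len(P)<50: print(c,round(k['score'],2),np.round(k['xy']),'far');continue
        C=P[:,[0,2]]-np.median(P[:,[0,2]],0); v=np.linalg.svd(C,full_matrices=False)[2][0]; v*=np.sign(v[1])
        t=P[:,[0,2]]@v
        print(c,round(k['score'],2),np.round(k['xy']),n,len(P),'tilt deg(x toward foot)',round(np.degrees(np.arctan2(v[0],v[1])),1),'ext',np.round(np.percentile(t,[1,99])),'med',np.round(np.median(P,0)),'zrange',np.round(np.percentile(P[:,2],[1,99])))
E
python3 tilt.py a scene top
python3 go.py 465.3 212.8 220 15.7
```

```text
time_s: 6.8
ee_pos: [0.4986, -0.1325, 0.2362]
tcp_rot: [0.0, 0.989, -0.149, 0.0]
ft_force: [0.0, 1.1, -0.2]
gripper_width: 0.348
grip_force: 28.1
scene 0.94 [221. 191.] far
scene 0.63 [322. 135.] 751 742 tilt deg(x toward foot) 29.0 ext [  7. 100.] med [ 28. -11.  45.] zrange [ 3. 85.]
top 0.7 [512. 210.] far
t 7.0 p [ 498.3 -132.4  234.9] yaw -17.17 tilt [-0.002  0.001 -1.   ] w 0.349 gf 28.1 f [-0.1  0.8  0.5]
turn units -8.22 then units x,y,z [  2.47 -13.65   0.6 ]
```

```bash
python3 -m inch '[[[-1,0,0,0,-1],[-1,0,0,0,-1],[-1,0,0,0,-1],[-1,0,0,0,-1],[-1,0,0,0,-1],[-1,0,0,0,-1],[-1,0,0,0,-1],[-1,0,0,0,-1],[-1,0,0,0,-0.22]]]'
python3 -m inch '[[[-1,0.05,-1,0,0],[-1,0.05,-1,0,0],[-1,0.05,-1,0,0],[-1,0.05,-1,0,0],[-1,0.05,-1,0,0],[-1,0.05,-1,0,0],[-1,0.05,-1,0,0],[-1,0.05,-1,0,0],[-1,0.05,-1,0,0],[-1,0.05,-1,0,0],[-1,0.05,-1,0,0],[-1,0.05,-1,0,0]]]'
python3 -m inch '[[[-1,0,-1,0,0],[-1,0,-0.66,0.5,0],[-1,0,0,1,0],[-1,0,0,1,0],[-1,0,0,0,0],[-1,0,0,0,0],[-1,0,0,0,0]]]'
python3 go.py 420.5 200.2 165 15.7; python3 tilt.py b scene top
```

```text
time_s: 7.9
ee_pos: [0.4984, -0.1325, 0.2351]
tcp_rot: [-0.0, 0.991, 0.137, -0.001]
ft_force: [-0.6, 1.1, -1.0]
gripper_width: 0.35
grip_force: 28.1
time_s: 9.1
ee_pos: [0.4314, 0.1612, 0.2354]
tcp_rot: [-0.0, 0.991, 0.136, -0.0]
ft_force: [0.3, 0.1, 0.0]
gripper_width: 0.349
grip_force: 28.0
time_s: 9.8
ee_pos: [0.4213, 0.2003, 0.1744]
tcp_rot: [-0.0, 0.991, 0.136, 0.001]
ft_force: [1.4, 0.1, -0.5]
gripper_width: 0.346
grip_force: 28.0
t 9.8 p [421.3 200.3 174.4] yaw 15.67 tilt [ 0.001  0.    -1.   ] w 0.346 gf 28.0 f [ 1.4  0.1 -0.5]
turn units -0.01 then units x,y,z [-0.03 -0.01  0.38]
scene 0.62 [498. 266.] 1902 1872 tilt deg(x toward foot) 30.5 ext [-24.  98.] med [23. -1. 30.] zrange [-22.  83.]
scene 0.62 [221. 194.] far
top 0.93 [489. 224.] far
top 0.78 [177. 341.] 411 409 tilt deg(x toward foot) 30.1 ext [24. 95.] med [35.  5. 51.] zrange [18. 80.]
top 0.2 [307. 393.] far
```

```bash
python3 -m inch '[[[-1,0,0,0.6,0],[-1,0,0,0.6,0],[-1,0,0,0.3,0],[-1,0,0,0.2,0],[-1,0,0,0.2,0],[-1,0,0,0,0],[-1,0,0,0,0]]]' 20
python3 tilt.py c scene; python3 go.py 420.5 200.2 126 15.7
```

```text
time_s: 10.7
ee_pos: [0.4209, 0.2003, 0.1261]
tcp_rot: [-0.0, 0.991, 0.137, 0.0]
ft_force: [-0.2, 0.5, 0.3]
gripper_width: 0.344
grip_force: 28.1
scene 0.7 [222. 192.] far
t 10.8 p [420.9 200.3 126.2] yaw 15.71 tilt [ 0.001  0.    -1.   ] w 0.349 gf 28.1 f [-0.  -0.3  0.6]
turn units 0.0 then units x,y,z [-0.02 -0.    0.01]
```

```bash
python3 -c "
import cv2; i=cv2.imread('pics/c_scene.png')[200:400,380:600]; cv2.imwrite('pics/c_crop.png',cv2.resize(i,None,fx=3,fy=3,interpolation=2))"
```

```text
(no output)
```

View pics/c_crop.png

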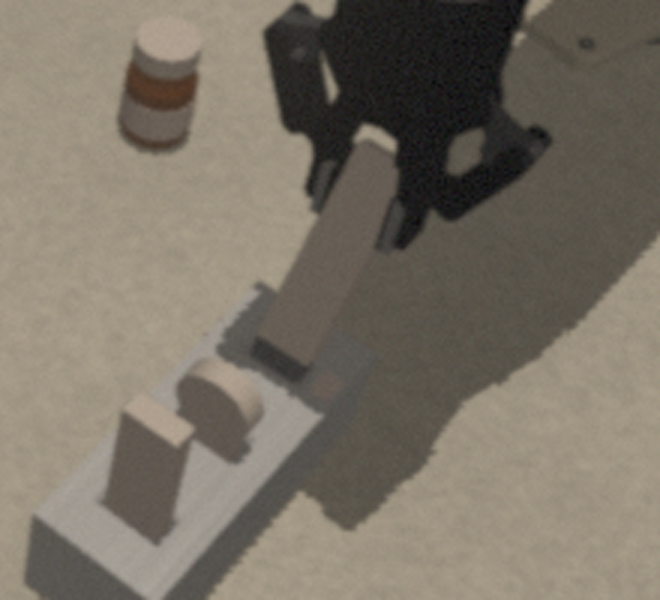

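The crop shows the foot inside the empty slot's mouth (crop 280,360), lined up with it and still leaning. Now I pivot it upright against the slot wall.

```bash
python3 -m inch '[[[-1,0.06,0,0.08,0],[-1,0.06,0,0,0],[-1,0.16,0,-0.08,0],[-1,0.15,0,-0.08,0],[-1,0.16,0,-0.07,0],[-1,0.16,0,-0.07,0],[-1,0,0,0,0],[-1,0,0,0,0]]]'
python3 tilt.py d scene; python3 go.py 465.3 212.8 140 15.7
```

```text
time_s: 11.6
ee_pos: [0.4393, 0.2055, 0.1314]
tcp_rot: [-0.0, 0.991, 0.137, 0.0]
ft_force: [-0.2, -0.4, -1.6]
gripper_width: 0.343
grip_force: 28.0
scene 0.96 [218. 192.] far
scene 0.71 [294. 199.] far
scene 0.61 [492. 295.] 1491 1491 tilt deg(x toward foot) 19.5 ext [-24.  94.] med [15. -1. 31.] zrange [-23.  88.]
t 11.7 p [439.1 205.5 131.4] yaw 15.71 tilt [ 0.001  0.001 -1.   ] w 0.349 gf 28.0 f [ 0.1 -0.9 -1.3]
turn units 0.0 then units x,y,z [ 1.09  0.   -0.34]
```

```bash
python3 -m inch '[[[-1,0.17,0,-0.05,0],[-1,0.17,0,-0.05,0],[-1,0.17,0,-0.04,0],[-1,0.17,0,-0.03,0],[-1,0.17,0,-0.02,0],[-1,0.17,0,-0.01,0],[-1,0.17,0,0,0],[-1,0,0,0,0],[-1,0,0,0,0]]]'
python3 tilt.py e scene; python3 go.py 465.3 212.8 140 15.7
```

```text
time_s: 12.6
ee_pos: [0.4679, 0.2135, 0.1363]
tcp_rot: [-0.0, 0.991, 0.137, 0.0]
ft_force: [-0.7, -0.4, 0.5]
gripper_width: 0.347
grip_force: 28.7
scene 0.82 [218. 192.] far
scene 0.62 [483. 298.] 1277 1263 tilt deg(x toward foot) 2.9 ext [-26.  94.] med [ 3. -1. 33.] zrange [-26.  94.]
scene 0.3 [425. 355.] far
t 12.7 p [467.8 213.4 136.3] yaw 15.7 tilt [ 0.001  0.    -1.   ] w 0.347 gf 28.7 f [-0.3 -0.6 -0.8]
turn units 0.0 then units x,y,z [-0.1  -0.   -0.15]
```

```bash
python3 -m inch '[[[-1,-0.04,0,0.2,0],[-1,0,0,0.2,0],[-1,0,0,0.2,0],[-1,0,0,0.2,0],[-1,-0.04,0,0,0],[-1,0,0,0,0]]]'
python3 tilt.py f scene; python3 go.py 465.3 212.8 93 15.7
```

```text
time_s: 13.3
ee_pos: [0.4655, 0.2126, 0.116]
tcp_rot: [0.0, 0.991, 0.137, -0.0]
ft_force: [2.4, -1.7, -2.2]
gripper_width: 0.349
grip_force: 28.4
scene 0.81 [482. 300.] 1067 1062 tilt deg(x toward foot) 3.6 ext [-26.  77.] med [ 3. -0. 23.] zrange [-26.  77.]
scene 0.63 [219. 191.] far
t 13.4 p [465.5 212.6 116.2] yaw 15.7 tilt [-0. -0. -1.] w 0.35 gf 28.3 f [ 1.  -3.  -2.2]
turn units -0.0 then units x,y,z [-0.01 -0.01  0.93]
```

Going in with little force; I continue down.

```bash
python3 -m inch '[[[-1,0,0,0.2,0],[-1,0,0,0.2,0],[-1,0,0,0.2,0],[-1,0,0,0.16,0],[-1,0,0,0.08,0],[-1,0,0,0,0],[-1,0,0,0,0]]]'
python3 tilt.py g scene; python3 go.py 465.3 212.8 93 15.7
```

```text
time_s: 14.1
ee_pos: [0.4663, 0.2128, 0.0951]
tcp_rot: [0.0, 0.991, 0.137, 0.001]
ft_force: [5.8, -2.2, -1.1]
gripper_width: 0.349
grip_force: 28.5
scene 0.65 [222. 190.] far
scene 0.57 [480. 303.] 819 819 tilt deg(x toward foot) 4.8 ext [-26.  57.] med [ 2. -0. 12.] zrange [-26.  57.]
t 14.2 p [466.3 212.9  95.1] yaw 15.7 tilt [ 0.001  0.    -1.   ] w 0.349 gf 28.5 f [ 4.9 -2.9  0.1]
turn units -0.0 then units x,y,z [-0.04 -0.01  0.08]
```

```bash
python3 -m inch '[[[-1,0,0,0.08,0],[-1,0,0,0,0],[1,0,0,0,0],[1,0,0,0,0],[1,0,0,0,0],[1,0,0,0,0],[1,0,0,0,0],[1,0,0,-1,0],[1,0,0,-1,0],[1,0,0,-1,0],[1,0,0,-1,0],[1,0,0,0,0]]]'
python3 - <<'E'
from h import *
im,d=env.snapshot('scene'); cv2.imwrite('pics/i.png',im); P=pts('scene',d)
for n,(x,y) in {'used':(465.3,212.8),'fresh':(580.9,245.2)}.items():
    Q=P[np.hypot(P[:,0]*1000-x,P[:,1]*1000-y)<22]*1000
    T=Q[(Q[:,2]>126)&(Q[:,2]<150)]; U=Q[(Q[:,2]>66)&(Q[:,2]<85)]
    print(n,len(T),np.percentile(T[:,2],[50,90,98]),cv2.minAreaRect(T[:,:2].astype(np.float32)),'high',T.mean(0),'low',U.mean(0))
E
python3 go.py 580.9 245.2 93 15.7
```

```text
time_s: 15.4
ee_pos: [0.4667, 0.2132, 0.1964]
tcp_rot: [-0.0, 0.991, 0.137, 0.003]
ft_force: [0.4, 0.3, 0.2]
gripper_width: 1.002
grip_force: 0.0
used 269 [135.45517076 137.21535408 138.03630965] ((462.09063720703125, 213.02857971191406), (17.405887603759766, 31.05051612854004), 13.156737327575684) high [464.04302071 214.09229772 134.14163829] low [469.39712156 216.64402912  75.99632262]
fresh 313 [135.552828   137.34206477 138.08629627] ((581.9637451171875, 245.4813690185547), (15.355780601501465, 30.66841697692871), 14.1178617477417) high [582.94401737 246.56591703 134.41998283] low [585.82679652 249.34087753  75.70264872]
t 15.45 p [466.1 213.1 194.6] yaw 15.71 tilt [ 0.003  0.001 -1.   ] w 1.001 gf 0.0 f [-0.5 -1.  -0.9]
turn units 0.0 then units x,y,z [4.77 0.01 4.06]
```

The used logger is fully down: its top is at 137 mm, the same as the seated fresh one. Next, the fresh logger.

```bash
python3 -m inch '[[[1,0.95,0,0,0],[1,0.95,0,0,0],[1,0.95,0,0,0],[1,0.95,0,0,0],[1,0.95,0,0,0],[1,0,0,0.8,0],[1,0,0,0.8,0],[1,0,0,0.8,0],[1,0,0,0.8,0],[1,0,0,0.8,0],[1,0,0,0,0],[1,0,0,0,0]]]'
python3 go.py 580.9 245.2 93 15.7
python3 -m inch '[[[-1,0,0,0,0],[-1,0,0,0,0],[-1,0,0,0,0],[-1,0,0,0,0],[-1,0,0,0,0],[-1,0,0,0,0],[-1,0,0,0,0],[-1,0,0,0,0]]]' 20
python3 go.py 580.9 245.2 93 15.7
```

```text
time_s: 16.65
ee_pos: [0.5794, 0.2448, 0.0927]
tcp_rot: [0.0, 0.991, 0.137, -0.001]
ft_force: [0.3, 0.4, -0.2]
gripper_width: 1.001
grip_force: 0.0
t 16.65 p [579.4 244.8  92.7] yaw 15.71 tilt [-0.002 -0.    -1.   ] w 1.001 gf 0.0 f [ 0.3  0.4 -0.2]
turn units 0.0 then units x,y,z [ 0.06  0.   -0.01]
time_s: 17.45
ee_pos: [0.58, 0.2451, 0.0938]
tcp_rot: [-0.0, 0.991, 0.137, 0.0]
ft_force: [-0.6, 0.5, 6.3]
gripper_width: 0.352
grip_force: 27.4
t 17.45 p [580.  245.1  93.8] yaw 15.71 tilt [ 0.001  0.    -1.   ] w 0.352 gf 27.4 f [-0.6  0.5  6.3]
turn units 0.0 then units x,y,z [0.04 0.01 0.03]
```

```bash
python3 -m inch '[[[-1,0,0,-0.5,0],[-1,0,0,-1,0],[-1,0,0,-1,0],[-1,0,0,-1,0],[-1,0,0,-1,0],[-1,0,0,-1,0],[-1,0,0,-0.5,0],[-1,0,0,0,0],[-1,0,0,0,0]]]'
python3 -m inch '[[[-1,0,0,0,1],[-1,0,0,0,1],[-1,0,0,0,1],[-1,0,0,0,1],[-1,0,0,0,1],[-1,0,0,0,1],[-1,0,0,0,1],[-1,0,0,0,1],[-1,0,0,0,0.18],[-1,0,0,0,0]]]'
python3 go.py 557.4 -150.4 190 -17
```

```text
time_s: 18.35
ee_pos: [0.5796, 0.2448, 0.243]
tcp_rot: [0.0, 0.991, 0.137, -0.0]
ft_force: [0.5, 0.2, -1.9]
gripper_width: 0.348
grip_force: 26.7
time_s: 19.35
ee_pos: [0.5938, 0.0945, 0.2425]
tcp_rot: [-0.058, 0.998, -0.02, -0.015]
ft_force: [-0.3, 0.7, -0.7]
gripper_width: 0.346
grip_force: 26.6
t 19.35 p [593.8  94.5 242.5] yaw -2.15 tilt [-0.028  0.115 -0.993] w 0.346 gf 26.6 f [-0.3  0.7 -0.7]
turn units 3.71 then units x,y,z [1.47 9.8  2.1 ]
```

```bash
python3 -m inch '[[[-1,0,0,0,0],[-1,0,0,0,0]]]'; python3 go.py 557.4 -150.4 190 -17; python3 -c "
from h import *; print(np.round(env.sense()['joint_positions'],3))"; python3 tilt.py j scene
```

```text
time_s: 19.55
ee_pos: [0.5939, 0.096, 0.2432]
tcp_rot: [-0.058, 0.998, -0.018, -0.014]
ft_force: [-0.2, -0.1, 0.2]
gripper_width: 0.348
grip_force: 26.6
t 19.55 p [593.9  96.  243.2] yaw -2.01 tilt [-0.027  0.115 -0.993] w 0.348 gf 26.6 f [-0.2 -0.1  0.2]
turn units 3.75 then units x,y,z [1.48 9.85 2.13]
[-0.036  0.358  0.19   1.434  0.115  3.141]
scene 0.89 [483. 305.] far
scene 0.72 [217. 192.] far
```

```bash
python3 -m inch '[[[-1,0,0,0,-1],[-1,0,0,0,-1],[-1,0,0,0,0],[-1,0,0,0,0]]]'; python3 go.py 557.4 -150.4 190 -17; python3 -c "
from h import *; print(np.round(env.sense()['joint_positions'],3))"
```

```text
time_s: 20.05
ee_pos: [0.5941, 0.0955, 0.2434]
tcp_rot: [-0.058, 0.997, 0.05, -0.01]
ft_force: [0.5, 0.2, -0.8]
gripper_width: 0.348
grip_force: 26.6
t 20.05 p [594.1  95.5 243.4] yaw 5.78 tilt [-0.026  0.115 -0.993] w 0.348 gf 26.6 f [ 0.5  0.2 -0.8]
turn units 5.69 then units x,y,z [1.47 9.84 2.14]
[-0.037  0.358  0.19   1.434  0.115  3.003]
```

Joint 6 ran into its limit during the turn in place, which left the tool leaning about 6.6° sideways. The logger is still held. I carry it to the dock first, turn there where joint 6 has room, and account for the lean from here on.

```bash
cat > go.py <<'E'
import sys
from h import *
# TCP target mm, yaw deg; full tilted frame
def go(x,y,z,yaw):
    s=env.sense(); M=rot(s['tcp_rot']); p=np.array(s['ee_pos'])*1000
    cur=np.degrees(np.arctan2(M[1,0],M[0,0])); turn=-(yaw-cur)
    N=M@R.from_euler('z',turn,degrees=True).as_matrix()
    dd=np.array([x,y,z])-p
    print('t',round(s['time_s'],2),'p',np.round(p,1),'yaw',round(cur,2),'tz',np.round(M[:,2],3),'w',round(s['gripper_width'],3),'gf',round(s['grip_force'],1),'f',np.round(s['ft_force'],1),'j6',round(s['joint_positions'][5],3))
    print('units now-frame',np.round(dd@M/25,2),'| turn',round(turn/4,2),'then',np.round(dd@N/25,2))
go(*map(float,sys.argv[1:]))
E
python3 go.py 559.5 -159.8 240 -17
```

```text
t 20.05 p [594.1  95.5 243.4] yaw 5.78 tz [-0.026  0.115 -0.993] w 0.348 gf 26.6 f [ 0.5  0.2 -0.8] j6 3.003
units now-frame [-2.4   9.97 -1.01] | turn 5.69 then [ 1.65 10.12 -1.01]
```

```bash
python3 -m inch '[[[-1,-0.24,1,-0.1,0],[-1,-0.24,1,-0.1,0],[-1,-0.24,1,-0.1,0],[-1,-0.24,1,-0.1,0],[-1,-0.24,1,-0.1,0],[-1,-0.24,1,-0.1,0],[-1,-0.24,1,-0.1,0],[-1,-0.24,1,-0.1,0],[-1,-0.24,1,-0.1,0],[-1,-0.24,1,-0.1,0],[-1,0,0,0,0]]]'
python3 -m inch '[[[-1,0,0,0,1],[-1,0,0,0,1],[-1,0,0,0,1],[-1,0,0,0,1],[-1,0,0,0,1],[-1,0,0,0,0.69],[-1,0,0,0,0],[-1,0,0,0,0]]]'
python3 go.py 559.5 -159.8 196 -17; sed -i "s/-20 *</-20 </" tilt.py; python3 tilt.py k scene top
```

```text
time_s: 21.15
ee_pos: [0.5597, -0.1635, 0.2393]
tcp_rot: [-0.058, 0.997, 0.048, -0.01]
ft_force: [-0.7, -0.4, -0.4]
gripper_width: 0.353
grip_force: 26.6
time_s: 21.95
ee_pos: [0.5601, -0.1604, 0.2398]
tcp_rot: [-0.055, 0.987, -0.147, -0.021]
ft_force: [0.0, 0.2, -0.7]
gripper_width: 0.345
grip_force: 26.7
t 21.95 p [ 560.1 -160.4  239.8] yaw -16.71 tz [-0.026  0.116 -0.993] w 0.345 gf 26.7 f [ 0.   0.2 -0.7] j6 2.963
units now-frame [0.07 0.17 1.74] | turn 0.07 then [0.07 0.16 1.74]
scene 0.86 [221. 193.] far
scene 0.78 [483. 303.] far
scene 0.24 [434. 366.] far
top 0.52 [176. 336.] far
```

```bash
cat > lg.py <<'E'
from h import *
import sys
# geometry-only: points hanging below the finger tips, in tool frame about the grasp point (mm)
s=env.sense(); M=rot(s['tcp_rot']); g=np.array(s['ee_pos'])-M[:,2]*.019
zmax=float(sys.argv[2])
for c in ['scene','top']:
    im,d=env.snapshot(c); cv2.imwrite(f'pics/{sys.argv[1]}_{c}.png',im)
    P=(pts(c,d)-g)@M*1000
    P=P[(np.abs(P[:,1])<25)&(np.abs(P[:,0])<70)&(P[:,2]>25)&(P[:,2]<zmax)]
    if len(P)<40: print(c,'few',len(P)); continue
    C=P-P.mean(0); v=np.linalg.svd(C,full_matrices=False)[2][0]; v=v*np.sign(v[2])
    print(c,len(P),'mean',np.round(P.mean(0),1),'x/z slope deg',round(np.degrees(np.arctan2(v[0],v[2])),1),'y/z',round(np.degrees(np.arctan2(v[1],v[2])),1),'min',np.round(np.percentile(P,1,axis=0)),'max',np.round(np.percentile(P,99,axis=0)))
E
python3 lg.py k 115
```

```text
scene 398 mean [  1.6 -12.8  60.9] x/z slope deg -0.3 y/z 0.2 min [ -6. -18.  26.] max [  8.  11. 101.]
top 241 mean [-6.  -4.  59.9] x/z slope deg 3.1 y/z -7.3 min [ -8. -16.  26.] max [ 5. 13. 97.]
```

```bash
python3 go.py 559.5 -159.8 172 -17
python3 -m inch '[[[-1,0.04,0.09,0.67,0.07],[-1,0.04,0.09,0.67,0],[-1,0.04,0.09,0.67,0],[-1,0.04,0.09,0.67,0],[-1,0,0,0,0],[-1,0,0,0,0]]]'
python3 go.py 559.5 -159.8 166 -17; python3 lg.py l 115
```

```text
t 22.25 p [ 560.  -160.8  239.7] yaw -16.76 tz [-0.026  0.115 -0.993] w 0.348 gf 26.7 f [-0.1  0.5 -0.6] j6 2.963
units now-frame [0.13 0.25 2.7 ] | turn 0.06 then [0.13 0.24 2.7 ]
time_s: 22.85
ee_pos: [0.5594, -0.1629, 0.1724]
tcp_rot: [-0.055, 0.987, -0.15, -0.022]
ft_force: [0.2, -0.5, 0.0]
gripper_width: 0.344
grip_force: 26.6
t 22.85 p [ 559.4 -162.9  172.4] yaw -17.05 tz [-0.026  0.116 -0.993] w 0.344 gf 26.6 f [ 0.2 -0.5  0. ] j6 2.965
units now-frame [-0.02 -0.09  0.27] | turn -0.01 then [-0.02 -0.09  0.27]
scene 758 mean [ 8.  -6.3 83.4] x/z slope deg 12.7 y/z 14.2 min [-18. -24.  27.] max [ 35.  24. 114.]
top 581 mean [-7.4 -3.  89.3] x/z slope deg -4.8 y/z 0.3 min [-19. -25.  27.] max [ 13.  24. 112.]
```

```bash
python3 -m inch '[[[-1,-0.02,-0.1,0.14,0],[-1,0,0,0.14,0],[-1,0,0,0,0],[-1,0,0,0,0]]]'
python3 go.py 559.5 -159.8 166 -17; python3 -c "
from h import *
im,d=env.snapshot('scene'); a=im[90:250,220:400]
im2,d=env.snapshot('top'); b=im2[200:360,320:500]
cv2.imwrite('pics/m.png',cv2.resize(np.hstack([a,b]),None,fx=2.2,fy=2.2,interpolation=2))"
```

```text
time_s: 23.35
ee_pos: [0.5599, -0.1594, 0.166]
tcp_rot: [-0.055, 0.987, -0.149, -0.021]
ft_force: [0.8, 1.0, 4.6]
gripper_width: 0.347
grip_force: 27.2
t 23.35 p [ 559.9 -159.4  166. ] yaw -17.04 tz [-0.025  0.115 -0.993] w 0.347 gf 27.2 f [0.8 1.  4.6] j6 2.97
units now-frame [-0.01  0.02 -0.  ] | turn -0.01 then [-0.01  0.02 -0.  ]
```

View pics/m.png

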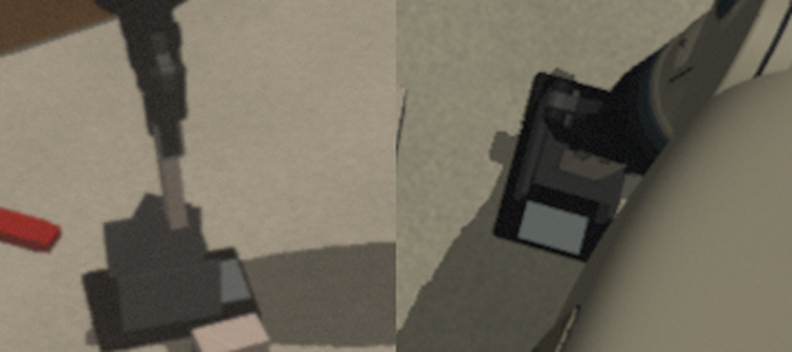

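The left crop shows the foot at the well's mouth (175,225) and a light contact of 4.6 N. I start leaning the logger back.

```bash
python3 -m inch '[[[-1,-0.17,0,0.03,0],[-1,-0.17,0,0.04,0],[-1,-0.17,0,0.04,0],[-1,-0.17,0,0.05,0],[-1,-0.17,0,0.05,0],[-1,0,0,0,0],[-1,0,0,0,0]]]'
python3 go.py 559.5 -159.8 166 -17; python3 lg.py n 85
```

```text
time_s: 24.15
ee_pos: [0.5389, -0.1527, 0.1613]
tcp_rot: [-0.055, 0.987, -0.15, -0.022]
ft_force: [1.7, 0.0, 2.3]
gripper_width: 0.348
grip_force: 26.9
t 24.15 p [ 538.9 -152.7  161.3] yaw -17.06 tz [-0.026  0.116 -0.993] w 0.348 gf 26.9 f [1.7 0.  2.3] j6 2.965
units now-frame [ 0.86  0.01 -0.24] | turn -0.01 then [ 0.86  0.01 -0.24]
scene 532 mean [24.  -6.8 62.4] x/z slope deg 30.0 y/z 18.3 min [  4. -23.  25.] max [46. 24. 84.]
top few 4
```

```bash
python3 lg.py o 60; python3 -c "
import cv2; cv2.imwrite('pics/o.png',cv2.resize(cv2.imread('pics/o_scene.png')[110:230,230:370],None,fx=4,fy=4,interpolation=2))"
```

```text
scene 214 mean [ 14.4 -10.5  42.1] x/z slope deg 22.4 y/z 21.5 min [  3. -19.  25.] max [23. 13. 59.]
top few 0
```

View pics/o.png

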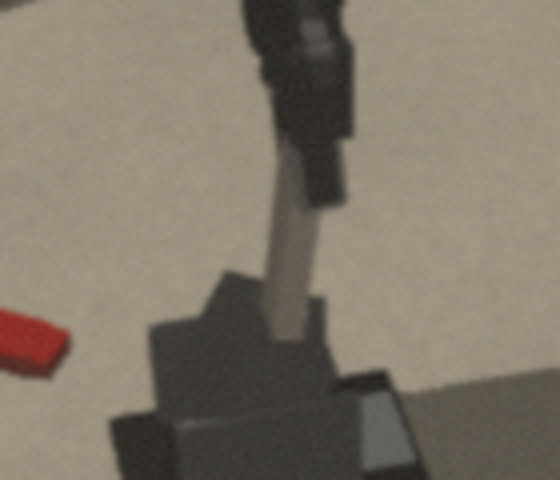

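```bash
python3 -m inch '[[[-1,-0.18,0,0.06,0],[-1,-0.18,0,0.07,0],[-1,-0.18,0,0.08,0],[-1,-0.18,0,0.08,0],[-1,-0.18,0,0.09,0],[-1,-0.17,0,0.09,0],[-1,0,0,0,0],[-1,0,0,0,0]]]'
python3 go.py 516.5 -147 150 -17; python3 lg.py q 60
```

```text
time_s: 25.15
ee_pos: [0.5127, -0.1433, 0.1511]
tcp_rot: [-0.055, 0.987, -0.15, -0.022]
ft_force: [0.9, -1.6, 1.5]
gripper_width: 0.35
grip_force: 27.5
t 25.15 p [ 512.7 -143.3  151.1] yaw -17.06 tz [-0.027  0.116 -0.993] w 0.35 gf 27.5 f [ 0.9 -1.6  1.5] j6 2.958
units now-frame [0.19 0.1  0.02] | turn -0.01 then [0.19 0.1  0.02]
scene 289 mean [32.9 -9.1 42.4] x/z slope deg 37.6 y/z 18.7 min [ 15. -19.  26.] max [47. 13. 60.]
top 55 mean [ 41.3 -11.   51. ] x/z slope deg 53.7 y/z 43.3 min [ 31. -17.  39.] max [66.  4. 60.]
```

```bash
python3 -m inch '[[[-1,0.09,0.015,0.14,0],[-1,0.09,0.015,0.14,0],[-1,0.09,0.015,0.14,0],[-1,0,0,0,0],[-1,0,0,0,0]]]'
python3 go.py 516.5 -147 150 -17; python3 lg.py r 45; python3 -c "
import cv2; cv2.imwrite('pics/r.png',cv2.resize(cv2.imread('pics/r_scene.png')[110:230,230:370],None,fx=4,fy=4,interpolation=2))"
```

```text
time_s: 25.75
ee_pos: [0.519, -0.1454, 0.1399]
tcp_rot: [-0.055, 0.987, -0.15, -0.022]
ft_force: [1.0, -3.2, -2.6]
gripper_width: 0.349
grip_force: 27.0
t 25.75 p [ 519.  -145.4  139.9] yaw -17.06 tz [-0.027  0.116 -0.993] w 0.349 gf 27.0 f [ 1.  -3.2 -2.6] j6 2.96
units now-frame [-0.1   0.05 -0.41] | turn -0.01 then [-0.1   0.05 -0.41]
scene 164 mean [28.3 -9.  34.7] x/z slope deg 69.2 y/z 79.6 min [ 13. -19.  25.] max [38. 13. 45.]
top few 2
```

View pics/r.png

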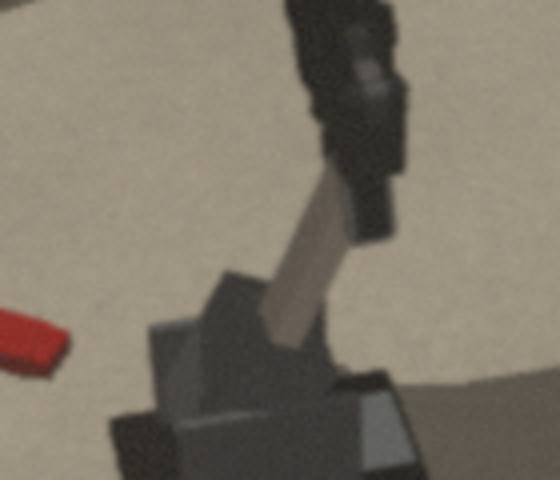

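```bash
python3 -m inch '[[[-1,0.09,0.015,0.14,0],[-1,0.09,0.015,0.14,0],[-1,0,0,0,0]]]'
python3 go.py 516.5 -147 150 -17
```

```text
time_s: 26.15
ee_pos: [0.5231, -0.1466, 0.1326]
tcp_rot: [-0.055, 0.987, -0.15, -0.022]
ft_force: [0.1, -3.0, -2.0]
gripper_width: 0.346
grip_force: 27.0
t 26.15 p [ 523.1 -146.6  132.6] yaw -17.05 tz [-0.026  0.116 -0.993] w 0.346 gf 27.0 f [ 0.1 -3.  -2. ] j6 2.961
units now-frame [-0.29  0.02 -0.69] | turn -0.01 then [-0.29  0.02 -0.69]
```

```bash
python3 -m inch '[[[-1,0.09,0.015,0.14,0],[-1,0.09,0.015,0.14,0],[-1,0,0,0,0]]]'
python3 go.py 516.5 -147 150 -17
```

```text
time_s: 26.45
ee_pos: [0.527, -0.1478, 0.1252]
tcp_rot: [-0.055, 0.987, -0.15, -0.022]
ft_force: [0.5, -2.6, -3.9]
gripper_width: 0.35
grip_force: 26.8
t 26.45 p [ 527.  -147.8  125.2] yaw -17.05 tz [-0.027  0.116 -0.993] w 0.35 gf 26.8 f [ 0.5 -2.6 -3.9] j6 2.962
units now-frame [-0.47 -0.01 -0.97] | turn -0.01 then [-0.47 -0.01 -0.97]
```

Depth is about 42 mm and the force is still low. I release so the logger can square up and slide home.

```bash
python3 -m inch '[[[1,0,0,0,0],[1,0,0,0,0],[1,0,0,0,0],[1,0,0,0,0],[1,0,0,0,0],[1,0,0,0,0],[1,0,0,-1,0],[1,0,0,-1,0],[1,0,0,-1,0],[1,0,0,-1,0],[1,0,0,0,0],[1,0,0,0,0]]]'
cat > chk.py <<'E'
from h import *
a=np.radians(-17);X=np.array([np.cos(a),np.sin(a),0]);Y=np.array([-np.sin(a),np.cos(a),0]);Z=np.array([0,0,1.])
b=np.radians(29)
B=np.stack([np.cos(b)*X+np.sin(b)*Z,Y,-np.sin(b)*X+np.cos(b)*Z],1)
m=np.array([.5574,-.1504,.093])
for c in ['scene','top']:
  im,d=env.snapshot(c); cv2.imwrite(f'pics/chk_{c}.png',im)
  P=(pts(c,d)-m)@B*1000
  P=P[(abs(P[:,0])<20)&(abs(P[:,1])<25)&(P[:,2]>8)&(P[:,2]<100)]
  if len(P)<30: print('few',c,len(P)); continue
  print(c,len(P),'top z',np.round(np.percentile(P[:,2],[90,95,98]),1))
  for lo,hi in ((10,30),(30,50),(50,62)):
    Q=P[(P[:,2]>lo)&(P[:,2]<hi)]
    if len(Q)>5: print(lo,hi,len(Q),np.round(np.percentile(Q,[3,50,97],axis=0)[:,:2],1).tolist())
E
python3 chk.py; python3 go.py 525 -140 150 -17
```

```text
time_s: 27.65
ee_pos: [0.5295, -0.1594, 0.2251]
tcp_rot: [-0.055, 0.987, -0.15, -0.021]
ft_force: [-0.0, 0.1, -0.1]
gripper_width: 1.003
grip_force: 0.0
scene 493 top z [63.5 64.6 65.4]
10 30 146 [[-7.5, -13.8], [4.1, 9.6], [6.3, 15.3]]
30 50 158 [[-8.3, -14.1], [3.2, 9.2], [5.7, 14.7]]
50 62 97 [[-9.9, -15.5], [2.3, 8.7], [4.8, 14.5]]
top 333 top z [66.9 67.6 68.4]
30 50 77 [[-7.5, -15.3], [4.0, 0.3], [5.0, 13.0]]
50 62 73 [[-9.0, -15.8], [3.7, -1.4], [4.6, 12.5]]
t 27.75 p [ 529.1 -159.1  224.1] yaw -17.05 tz [-0.027  0.116 -0.993] w 1.001 gf 0.0 f [-0.7  0.3 -0.8] j6 2.946
units now-frame [-0.2  -0.37  3.04] | turn -0.01 then [-0.2  -0.37  3.04]
```

```bash
sed 's/im,d=env.snapshot(c);.*$/d=np.load(f"{c}_d.npy")/' chk.py > chk0.py; python3 chk0.py; python3 - <<'E'
from h import *
im,d=env.snapshot('scene'); P=pts('scene',d)*1000; cv2.imwrite('pics/fin.png',im)
Q=P[np.hypot(P[:,0]-465.3,P[:,1]-212.8)<22]; print('used top',np.percentile(Q[:,2],[90,98]))
for n in ['carton','jar','flask','fob']:
    r=env.trace('scene',n); print(n,r[0]['xy'] if r else None)
E
```

```text
scene 491 top z [63.5 64.4 65.1]
10 30 147 [[-6.8, -13.7], [4.6, 10.1], [6.8, 15.8]]
30 50 158 [[-7.6, -14.3], [4.0, 10.4], [6.3, 15.6]]
50 62 90 [[-7.8, -14.0], [3.9, 10.8], [5.7, 15.7]]
top 458 top z [66.5 67.3 68.1]
10 30 95 [[-5.3, -14.3], [5.5, 0.7], [6.8, 14.0]]
30 50 112 [[-2.6, -15.0], [5.0, 0.6], [6.0, 13.9]]
50 62 63 [[-3.6, -15.5], [4.5, 0.5], [5.7, 13.9]]
used top [135.5921736  137.07291184]
carton [327.3, 263.1]
jar [434.7, 229.6]
flask [210.0, 280.0]
fob [448.4, 333.5]
```

View pics/fin.png

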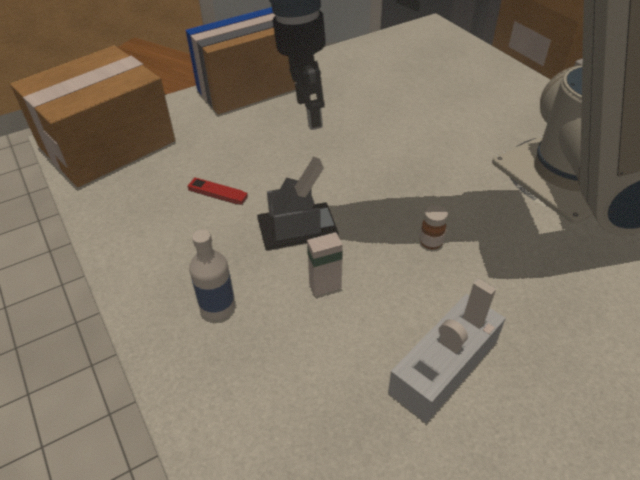

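The final picture matches the first. The fresh logger is home in the dock at (310,178), to within 0.3 mm of where the used one stood. The used logger is down in its slot at (480,303), the fob at (453,333) and the bystanders have not moved, and the gripper is clear.

```bash
python3 -c "
from station import env; print(env.sign_off())"
```

```text
the job is handed in; nothing more can be done
None
```

The job is handed in at about 28 s of the 70 s: my last camera check showed the used logger fully down in the rack's empty slot, the fresh logger home in the dock, the fob and bystanders where they were, and the gripper open and clear; the sign-off gave no verdict.

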